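# Zero the tube reader and hold a tube down on its stop

## Robot

A 6-joint arm with a two-finger parallel gripper is mounted at the origin on a cart in front of the work surface, level with it; the furniture and walls round the work are solid. World frame = base frame: x ahead of the robot, y to its left, z up, the work surface at z = 0. Lengths are in mm, angles in rad, forces in N, time in s.
With the tool pointing down it reaches from about 275 to 1000 mm from the base axis. Payload 8.4 kg.
Tool frame: the origin (TCP) lies between the finger pads; the fingertips stand 22 mm ahead of it and the grasp point (between the pads) lies 3 mm ahead of it; z points along the fingers, y is the line along which they close (so a half turn about z gives the same grasp; the last joint's range is limited). The gripper opens to 85 mm and grips with 20 to 120 N. Pads are 22 mm wide; open, the fingers measure 114 mm over their backs; the gripper's body (76 mm by 85 mm) begins 54 mm behind the grasp point. The pads swing forward as they close: fully open they stand 13 mm farther back than shut.
Start: joints at [-1.253, 0.353, 1.633, -0, 1.155, -0.002], TCP at [196.484, -593.314, 221.481] pointing down, gripper open.
Joint ranges: [-2.63, 2.63], [-0.92, 2.1], [0.06, 2.66], [-1.3, 4.44], [0, 2.69], [-3.02, 3.02]. Speed limits (rad/s): [2.22, 2.22, 2.79, 3.14, 3.14, 3.14].

## Interface

Orientations are given as [roll, pitch, yaw] about the fixed x, y, z axes, in that order (R = Rz(yaw) Ry(pitch) Rx(roll)).
In Python, from rig import r, grab_frame gives the robot as it stands.
- The arm moves only by the shell command python3 -m inch 'ROWS' [FORCE]. ROWS is JSON, a list of rows, each a list of 7 numbers: the turn, a rotation vector about the tool's x, y, z as a fraction of full scale, then the shift along the tool's x, y, z as a fraction of full scale, then the closure, from 0 (fully open) to 1 (shut). In form: [[rx, ry, rz, dx, dy, dz, fingers], ...]. A call has 1 to 8 rows; each row shifts and turns the commanded pose from where the row before left it, along the tool's axes as they then stand; what a row does not reach is not made up. Full scale, the value 1, is 2.5 cm for a shift and pi rad for a turn. A row lasts 1/12 s, in which the tool goes at most 41.7 mm and 7.16 degrees, less where a joint would pass 70% of its speed; a pose out of reach is approached as far as the arm can. A call with a number of a shift or a turn outside -1 to 1 is refused whole. A call with a gripper value outside its range is refused whole. The fingers move at their own pace and stop on an object; FORCE is the grip in N (left out, the last holds). Time passes only in rows, so rows that do not move let the fingers close. It gives the time, the measured TCP pose, the force, the opening and the grip force at its end, in the units of the state.
- r.sense(): the state, without advancing time (a new reading comes with each control period).
- grab_frame(name): name is "scene" or "top" or "wrist"; returns a dict with "pixels" (400x640x3 uint8, red, green, blue), "z_map" (400x640 float32, mm along the optical axis (not along the pixel's ray), 0 where there is no reading), "vertical_fov" (degrees; the focal length in pixels is half the picture's height over the tangent of half this angle, whatever the lens; pixels are square), "cx", "cy" (the principal point, pixels), "dist" ([k1, k2, p1, p2, k3] as OpenCV has them; the pictures are not rectified), "cam_to_world" (4x4, takes a point from camera to world coordinates). Camera axes: x right, y down, z forward; pixel columns grow to the right and rows downward; lengths in mm; the calibration is good to about 2 mm. A picture is of the moment at which its call begins.
- r.sign_off(): hands the job in; it is judged then, once.
The state is a dict: "clock": time; "qpos": joint angles; "qvel": joint speeds; "joint_efforts": joint torques, N m; "eef_pos": TCP position; "tcp_rot": TCP orientation; "contact_force": force on the tool from outside, world axes, zero at the start; "wrist_torque": the same for the moment, N m; "opening": opening from 0.0 (shut) to 1.0 (fully open); "grasp_force": force on a finger pad.
Only numpy, scipy, OpenCV 4.12 (cv2) and the standard library are available. Lean on these libraries where they do the work, as an engineer would, in place of code of your own. Each camera call takes 0.05 s, during which the arm holds its last target. There are 200 camera calls.

## Task

Zero the bench-top reader while its well is empty: press its round push button fully down and let it come up again. Then take the widest tube (the one with the wide ribbed cap) from the three-place stand, lower it upright into the reader's well and press it down against the sprung plunger until its foot sits firmly on the hard stop, without ramming it. Finish while still holding it pressed down there: the plunger lifts the tube if you let go. Leave the other two tubes standing in the stand.

Things in the scene. Friction and masses are not known exactly. Their poses are not given: they have to be found in the camera images.
- reader: bench-top tube reader, a fixed white box 120 (x) x 150 (y) x 75 mm high with a dark foot; origin at the centre of its underside, z up. In its frame: the well's axis at x +22, y +34 mm; the push button at x -32, y -34 mm; a flat grey display at x +28, y -36 mm, which does nothing. Its position and yaw vary, and so does the side of the bench on which it stands
- well_mouth (a point): centre of the mouth of the reader's well, at the top of the steel collar (35 mm across, 27 mm inside, 4 mm high, its top 79 mm above the reader's underside). Below the collar the well is a vertical round bore 25 mm across
- well_seat: the hard stop: the flat bottom of the well, fixed; origin at the centre of its upper face, 49 mm below the mouth of the well and 30 mm above the reader's underside. The tube is home when its foot rests on this face
- plunger (a joint): travel of the sprung plunger, a steel pin 12 mm across that stands up in the middle of the well's bottom: 0 at rest (top of the pin 12 mm above the stop face), grows as it is pushed down, 0.012 m when a tube stands on the stop. It pushes up with 3 N at rest and 6.6 N at 0.012 m, so a tube that is let go rises off the stop; on the stop, further push goes into the stop face
- zero_button (a joint): travel of the reader's push button: 0 = up, 0.006 m = fully down; a spring returns it; fully down takes about 5 N
- zero_button_top (a point): centre of the upper face of the round push button (24 mm across); it is pressed straight down and moves with the button
- tube_stand: three-place tube stand, a fixed grey block 62 (x) x 172 (y) x 30 mm high with three round pockets 24 mm across along its y axis, at y -56, 0 and +56 mm; pocket floors lie 8 mm above the bench; origin at the centre of its underside
- wide_tube: the tube to load: a closed tube 102 mm tall with a skirted flat foot, body 20.4 mm across, with a ribbed screw cap 24 mm across that takes up the top 23 mm (78 to 101 mm above the foot); the widest and tallest of the three; about 30 g; origin at the centre of the foot, z up along the tube. Stands upright in one of the stand's pockets, which one varies
- slim_tube: bystander: a slim tube 17 mm across and 96 mm tall with a narrow pale cap, standing in another pocket; origin at the centre of its foot
- short_tube: bystander: a short capped tube 19 mm across and 49 mm tall, standing in another pocket; origin at the centre of its foot
Mind the look-alikes: they are no part of the job. Several things have the shape of the reader; the one meant has the colours described above.

How it is judged (in metres and radians):
On the way, in this order (a step that is already met when the one before it is completed fails the run):
1. the button is fully down while the well is empty (value of joint zero_button above 0.005 m and distance between wide_tube and well_seat above 0.07 m and value of joint plunger below 0.001 m), for 0.1 s.
2. the button has come up again, the well still empty (value of joint zero_button below 0.001 m and distance between wide_tube and well_seat above 0.07 m), for 0.1 s.
3. the widest tube is in the well, upright, above the stop (z of wide_tube in the frame of well_seat between 0.003 and 0.04 m and horizontal distance between wide_tube and well_seat below 0.006 m and angle between wide_tube's own z axis and vertical below 0.15 rad), for 0.1 s.
At the end, for the whole second after the job is handed in: The wide tube is in the well (4 mm, 0.1 rad), foot within 1.5 mm of the stop, plunger down 10.5 mm or more, at rest, held by the fingers with over 1 N on the stop besides the plunger; button up; the other two tubes in their pockets (moved under 15 mm, tilted under 0.3 rad) (value of joint plunger above 0.0105 m and z of wide_tube in the frame of well_seat below 0.0015 m and horizontal distance between wide_tube and well_seat below 0.004 m and angle between wide_tube's own z axis and vertical below 0.1 rad and contact force between wide_tube and well_seat above 1 N and contact force between wide_tube and plunger above 3 N and contact force between the fingers and wide_tube above 2 N and linear speed of wide_tube below 0.01 m/s and value of joint zero_button below 0.001 m and angle between each of slim_tube, short_tube's own z axis and vertical below 0.3 rad and distance of each of slim_tube, short_tube from where it was at the start of the episode below 0.015 m); the arm keeps its last pose, push and grip.
It fails at once if the tube is rammed onto the stop (over 50 N) (contact force between wide_tube and well_seat above 50 N).
It fails at once if another tube is taken out of its pocket or knocked over (distance of any of slim_tube, short_tube from where it was at the start of the episode above 0.03 m or angle between any of slim_tube, short_tube's own z axis and vertical above 0.5 rad).
It also fails if it takes over 58 s, if anything falls off the work surface, if the arm or the gripper's body presses on something with over 40 N, if the wrist force passes 120 N, or if a joint passes its speed limit or range.

## Working session

There is one attempt and no reset: what is moved stays moved. The work goes in short steps, Python scripts to look and compute and a shell command to move; the robot and the scene stay as the last step left them, time stands still between calls to the robot, and variables do not carry over. Pictures are saved under pics/ and viewed, at most 10 in all, crops included, and the job is handed in when it is done.

```bash
mkdir -p pics; ls; cat > h.py <<'E'
import numpy as np, cv2
from rig import r, grab_frame
def K(f):
    fl=200/np.tan(np.radians(f["vertical_fov"])/2)
    return np.array([[fl,0,f["cx"]],[0,fl,f["cy"]],[0,0,1.]])
def ray(f,uv):
    p=cv2.undistortPoints(np.array(uv,float).reshape(-1,1,2),K(f),np.array(f["dist"],float)).reshape(-1,2)
    T=np.array(f["cam_to_world"]); d=np.c_[p,np.ones(len(p))]@T[:3,:3].T
    return T[:3,3],d
def onplane(f,uv,z):
    o,d=ray(f,uv); return o+d*((z-o[2])/d[:,2])[:,None]
def bydepth(f,uv):
    o,d=ray(f,uv); uv=np.array(uv).reshape(-1,2).astype(int); z=f["z_map"][uv[:,1],uv[:,0]]
    return o+d*z[:,None]
def cloud(f):
    v,u=np.mgrid[0:400,0:640]; P=bydepth(f,np.c_[u.ravel(),v.ravel()]).reshape(400,640,3); P[f["z_map"]<=0]=np.nan; return P
def tri(f1,uv1,f2,uv2):
    o1,d1=ray(f1,uv1);o2,d2=ray(f2,uv2);d1=d1[0];d2=d2[0]
    s=np.linalg.lstsq(np.c_[d1,-d2],o2-o1,rcond=None)[0];a=o1+s[0]*d1;b=o2+s[1]*d2
    return (a+b)/2,np.linalg.norm(a-b)
def save(n,im): cv2.imwrite("pics/"+n,im[:,:,::-1])
E
python3 - <<'E'
from h import *
import pickle
s=r.sense();print(s)
for n in["scene","top"]:
    f=grab_frame(n);pickle.dump(f,open(n+".pkl","wb"));save(n+"0.png",f["pixels"]);print(n,np.round(f["cam_to_world"],2).tolist(),f["vertical_fov"],f["dist"])
E
```

```text
pics
{'clock': 0.0, 'qpos': array([-1.25339350e+00,  3.53621032e-01,  1.63415618e+00, -1.53808808e-05,
        1.15520933e+00, -2.40996930e-03]), 'qvel': array([-0.00102218, -0.00064305, -0.00132609, -0.00185417, -0.00124499,
        0.00033001]), 'joint_efforts': array([-1.27844719e-04, -6.05249977e+01, -3.42065692e+01, -1.29879745e-04,
        9.46997636e-03,  8.07914375e-06]), 'eef_pos': array([ 196.32496267, -592.83316104,  220.76919903]), 'tcp_rot': array([-3.14019874e+00,  1.07037218e-05,  3.19819025e-01]), 'contact_force': array([-0.79229271,  0.69495134,  0.16744237]), 'wrist_torque': array([0.01247381, 0.00082993, 0.03112447]), 'grasp_force': 0.0, 'opening': 0.9985146736671099}
scene [[-0.5, -0.46, 0.74, -92.46], [-0.87, 0.27, -0.42, 406.85], [-0.0, -0.85, -0.53, 593.02], [0.0, 0.0, 0.0, 1.0]] 48.53315700799437 [-0.07096304  0.          0.          0.          0.        ]
top [[-0.01, -1.0, 0.1, 560.37], [-1.0, 0.01, -0.02, 18.43], [0.02, -0.1, -1.0, 1123.95], [0.0, 0.0, 0.0, 1.0]] 54.647083683385816 [-0.04749938  0.          0.          0.          0.        ]
```

View pics/top0.png

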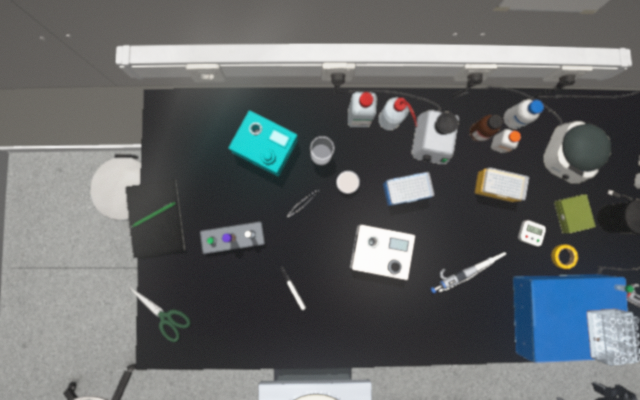

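View pics/scene0.png

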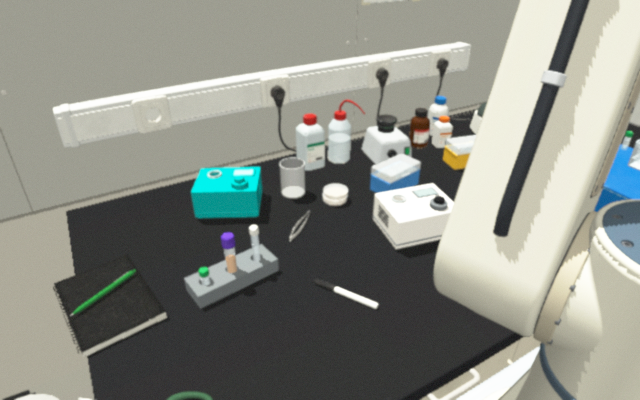

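The top view shows these candidates:
- **White reader:** at (383,252), with its well at (373,241), black button at (394,266) and display at (398,244).
- **Teal box:** a look-alike at (263,143). The reader meant is the white one with the dark foot.
- **Stand:** at (232,237), holding green (211,240), purple (228,238) and white (249,234) caps. Purple looks the widest and tallest.

I'll confirm in one crop and measure.

```bash
cat > m.py <<'E'
from h import *
import pickle
t=pickle.load(open("top.pkl","rb"));s=pickle.load(open("scene.pkl","rb"))
c1=cv2.resize(t["pixels"][215:290,190:420],None,fx=3.4,fy=3.4,interpolation=cv2.INTER_CUBIC)
c2=cv2.resize(s["pixels"][170:310,180:460],None,fx=2.4,fy=2.4,interpolation=cv2.INTER_CUBIC)
w=max(c1.shape[1],c2.shape[1]);pad=lambda c:np.pad(c,((0,0),(0,w-c.shape[1]),(0,0)))
save("crop.png",np.vstack([pad(c1),pad(c2)]))
P=cloud(t);hsv=cv2.cvtColor(t["pixels"],cv2.COLOR_RGB2HSV)
def box(P,x0,y0,x1,y1,zlo,zhi):
    m=np.zeros(P.shape[:2],bool);m[y0:y1,x0:x1]=1
    return m&(P[...,2]>zlo)&(P[...,2]<zhi)
m=box(P,345,220,420,285,65,90);q=P[m];print("reader top z",np.median(q[:,2]),cv2.minAreaRect(q[:,:2].astype(np.float32)))
m=box(P,195,215,270,260,20,38);q=P[m];print("stand z",np.median(q[:,2]),cv2.minAreaRect(q[:,:2].astype(np.float32)))
Ps=cloud(s)
for nm,lo,hi in[("purple",(115,80,40),(150,255,255)),("green",(45,80,40),(85,255,255))]:
    for n,f,PP,b in[("top",t,P,(195,215,270,260)),("scene",s,Ps,(180,220,285,300))]:
        h=cv2.inRange(cv2.cvtColor(f["pixels"],cv2.COLOR_RGB2HSV),lo,hi)>0
        k=np.zeros_like(h);k[b[1]:b[3],b[0]:b[2]]=1;k&=h
        v,u=np.nonzero(k);print(nm,n,len(u),u.min(),u.max(),v.min(),v.max(),np.mean(u),np.mean(v),"zmax",np.nanpercentile(PP[k][:,2],95), np.nanmedian(PP[k],0))
E
python3 m.py
```

```text
reader top z 74.73423395814416 ((519.3607788085938, -189.93577575683594), (151.6536865234375, 120.23944854736328), 78.6212387084961)
stand z 29.130982411333775 ((563.0029296875, 228.44564819335938), (62.31129455566406, 171.70077514648438), 8.62381362915039)
purple top 70 222 231 233 241 226.5 237.37142857142857 zmax 111.64749561260533 [564.09278505 227.43283554 108.17685445]
purple scene 234 220 235 231 248 227.4102564102564 239.67094017094018 zmax 110.99023101441645 [555.18815313 231.22831106 102.69090405]
green top 39 207 213 237 243 209.94871794871796 240.28205128205127 zmax 58.93721136246437 [556.46646245 282.98374834  54.84535214]
green scene 100 198 208 266 276 203.12 270.9 zmax 58.19241832246409 [551.18212965 285.56882686  54.0330206 ]
```

View pics/crop.png

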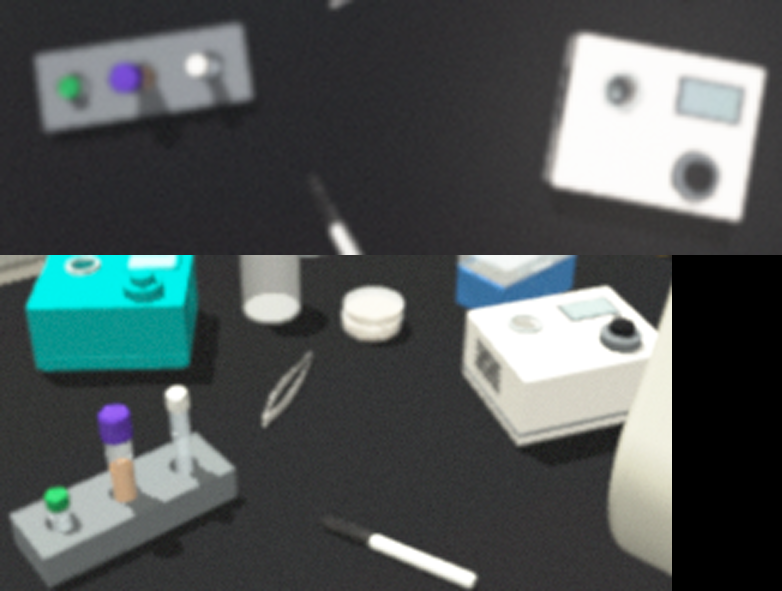

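The crop confirms it:
- **Reader:** the white box with the dark foot, with its well upper left and its button lower right.
- **Tube:** the purple ribbed cap in the middle pocket is the widest and tallest. It also agrees with the heights: 110 mm to the cap top, against 8+102.

I'll check obstacle heights on the way and start turning the tool.

```bash
python3 - <<'E'
from h import *
import pickle
t=pickle.load(open("top.pkl","rb"));P=cloud(t).reshape(-1,3)
for y in range(-650,-150,50):
    m=(abs(P[:,1]-y)<25)&(P[:,0]>150)&(P[:,0]<650); 
    print(y,[ (x,int(np.nanpercentile(P[m&(abs(P[:,0]-x)<25)][:,2],99))) for x in range(200,650,50) if (m&(abs(P[:,0]-x)<25)).any()])
c=r.sense()
E
python3 -m inch '[[0,0,-0.039,0,0,-1,1],[0,0,-0.039,0,0,-1,1],[0,0,-0.039,0,0,0,1],[0,0,-0.039,0,0,0,1],[0,0,-0.039,0,0,0,1],[0,0,-0.039,0,0,0,1],[0,0,-0.039,0,0,0,1],[0,0,-0.039,0,0,0,1]]' 30
python3 -m inch '[[0,0,-0.039,0,0,0,1],[0,0,-0.039,0,0,0,1],[0,0,-0.039,0,0,0,1],[0,0,-0.018,0,0,0,1],[0,0,0,0,0,0,1]]'
```

```text
-650 [(200, 347), (250, 346), (300, 103), (350, 103), (400, 103), (450, 102), (500, 4), (550, 21), (600, 20)]
-600 [(200, 331), (250, 373), (300, 102), (350, 102), (400, 102), (450, 102), (500, 4), (550, 19), (600, 18)]
-550 [(200, 259), (250, 5), (300, 4), (350, 4), (400, 5), (450, 4), (500, 21), (550, 3), (600, 4)]
-500 [(200, 5), (250, 4), (300, 4), (350, 4), (400, 5), (450, 23), (500, 24), (550, 4), (600, 4)]
-450 [(200, 3), (250, 3), (300, 4), (350, 4), (400, 4), (450, 31), (500, 19), (550, 4), (600, 4)]
-400 [(200, 4), (250, 4), (300, 3), (350, 4), (400, 28), (450, 34), (500, 4), (550, 4), (600, 3)]
-350 [(200, 4), (250, 4), (300, 4), (350, 4), (400, 27), (450, 29), (500, 5), (550, 4), (600, 4)]
-300 [(200, 5), (250, 4), (300, 3), (350, 4), (400, 3), (450, 4), (500, 3), (550, 4), (600, 5)]
-250 [(200, 4), (250, 4), (300, 4), (350, 4), (400, 4), (450, 87), (500, 95), (550, 80), (600, 4)]
-200 [(200, 4), (250, 4), (300, 4), (350, 4), (400, 4), (450, 96), (500, 98), (550, 79), (600, 76)]
clock: 0.77
eef_pos: [196.4, -593.1, 271.1]
tcp_rot: [-3.141, -0.001, 1.306]
contact_force: [0.6, -0.2, 0.4]
opening: -0.001
grasp_force: 0.0
clock: 1.18
eef_pos: [196.4, -593.1, 271.1]
tcp_rot: [-3.141, -0.001, 1.727]
contact_force: [-0.9, 0.4, 0.2]
opening: -0.002
grasp_force: 0.0
```

```bash
python3 -m inch '[[0,0,0,0.95,0.98,0,1],[0,0,0,0.95,0.98,0,1],[0,0,0,0.95,0.98,0,1],[0,0,0,0.95,0.98,0,1],[0,0,0,0.95,0.98,0,1],[0,0,0,0.95,0.98,0,1],[0,0,0,0.95,0.98,0,1]]'
python3 -m inch '[[0,0,0,0.93,0.96,0,1],[0,0,0,0.93,0.96,0,1],[0,0,0,0.93,0.96,0,1],[0,0,0,0.93,0.96,0,1],[0,0,0,0.93,0.96,0,1],[0,0,0,0.93,0.96,0.5,1],[0,0,0,0.93,0.96,0.5,1],[0,0,0,0,0,0,1]]'
python3 - <<'E'
from h import *
import pickle
f=grab_frame("wrist");pickle.dump(f,open("w1.pkl","wb"));save("w1.png",f["pixels"]);print(np.round(f["cam_to_world"],3),f["vertical_fov"],r.sense()["eef_pos"])
E
```

```text
clock: 1.77
eef_pos: [341.2, -401.3, 271.4]
tcp_rot: [-3.142, -0.0, 1.721]
contact_force: [1.3, -0.6, -0.5]
opening: 0.002
grasp_force: 0.0
clock: 2.43
eef_pos: [483.4, -211.9, 244.3]
tcp_rot: [-3.141, -0.003, 1.724]
contact_force: [0.0, 0.2, -0.5]
opening: -0.001
grasp_force: 0.0
[[ 9.88000e-01  1.48000e-01  4.00000e-02  4.72935e+02]
 [ 1.54000e-01 -9.50000e-01 -2.73000e-01 -1.42568e+02]
 [-2.00000e-03  2.76000e-01 -9.61000e-01  3.96390e+02]
 [ 0.00000e+00  0.00000e+00  0.00000e+00  1.00000e+00]] 62.26448195535976 [ 482.29816543 -213.81272092  245.10718511]
```

View pics/w1.png

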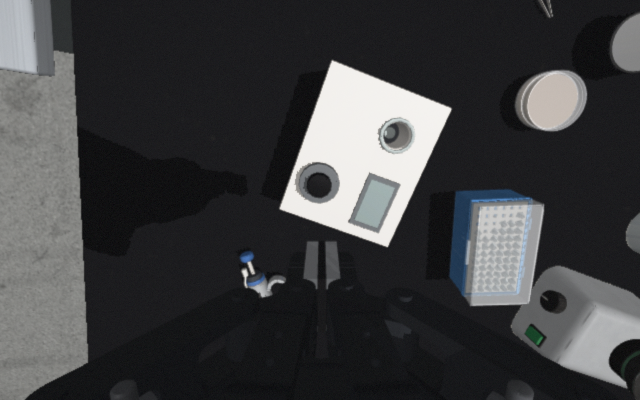

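The wrist view shows the white reader with its collar at (396,135), button at (319,181) and display at (374,202). I'll measure the collar and button with depth and circle fits, against the reader outline.

```bash
python3 - <<'E'
from h import *
import pickle
f=pickle.load(open("w1.pkl","rb"));t=pickle.load(open("top.pkl","rb"))
P=cloud(f);g=cv2.cvtColor(f["pixels"],cv2.COLOR_RGB2GRAY)
u,v=np.meshgrid(np.arange(640),np.arange(400))
def ell(mask,x,y):
    n,l=cv2.connectedComponents(mask.astype(np.uint8)); 
    cs,_=cv2.findContours((mask).astype(np.uint8),cv2.RETR_LIST,cv2.CHAIN_APPROX_NONE)
    out=[cv2.fitEllipse(c) for c in cs if len(c)>25]
    return [e for e in out if np.hypot(e[0][0]-x,e[0][1]-y)<12]
near=lambda x,y,R:(np.hypot(u-x,v-y)<R)
print("collar edge",[(np.round(e[0],1),np.round(e[1],1),onplane(f,e[0],79).round(1)) for e in ell(near(396,135,26)&(g<215),396,135)])
b=[(np.round(e[0],1),np.round(e[1],1),onplane(f,e[0],90).round(1)) for e in ell(near(319,181,20)&(g<45),319,181)];print("btn",b)
k=near(319,181,9);print("btn z",np.nanmedian(P[k],0),"ring z",np.nanmedian(P[near(319,181,21)&~near(319,181,16)],0))
k=near(396,135,19)&(P[...,2]>76);print("collar pts",np.nanmedian(P[k],0),k.sum(),"well depth z",np.nanmin(P[near(396,135,12)][:,2]), "reader", end=" ")
q=P[(P[...,2]>70)&(P[...,2]<78)&(u>270)&(u<460)&(v>50)&(v<255)];print(np.median(q[:,2]),cv2.minAreaRect(q[:,:2].astype(np.float32)))
# button in top view, two-view height
gt=cv2.cvtColor(t["pixels"],cv2.COLOR_RGB2GRAY);m=((np.hypot(u-394,v-266)<9)&(gt<60)).astype(np.uint8)
c=cv2.moments(m);uv=(c["m10"]/c["m00"],c["m01"]/c["m00"]);print("top btn",uv,tri(t,uv,f,b[0][0]) if b else "")
s=r.sense();print(s["eef_pos"])
E
```

```text
collar edge [(array([395.7, 135.3]), array([34.9, 36.8]), array([[ 546. , -159.8,   79. ]]))]
btn [(array([318.3, 184.5]), array([23.2, 23.6]), array([[ 480.8, -215.6,   90. ]]))]
btn z [ 480.68418975 -210.57035371   96.31636753] ring z [ 481.07776811 -213.21357856   86.05558314]
collar pts [ 546.46063484 -158.91367927   78.18436834] 387 well depth z 27.599580869207955 reader 74.58426440335722 ((519.5742797851562, -189.17266845703125), (150.47996520996094, 120.49397277832031), 78.44564819335938)Traceback (most recent call last):
  File "<stdin>", line 19, in <module>
ZeroDivisionError: float division by zero
```

```bash
python3 -m inch '[[0,0,0,-0.09,-0.05,1,1],[0,0,0,0,0,1,1],[0,0,0,0,0,1,1],[0,0,0,0,0,0.9,1],[0,0,0,0,0,0.5,1],[0,0,0,0,0,0.2,1],[0,0,0,0,0,0,1]]'
python3 -m inch '[[0,0,0,0,0,0.1,1],[0,0,0,0,0,0.1,1],[0,0,0,0,0,0.1,1],[0,0,0,0,0,0,1],[0,0,0,0,0,0,1]]'
```

```text
clock: 3.07
eef_pos: [479.9, -219.2, 130.7]
tcp_rot: [-3.14, -0.001, 1.722]
contact_force: [-0.5, -0.5, 0.7]
opening: -0.001
grasp_force: 0.0
clock: 3.48
eef_pos: [481.0, -218.8, 124.3]
tcp_rot: [3.141, 0.0, 1.724]
contact_force: [0.4, 0.3, 0.8]
opening: -0.001
grasp_force: 0.0
```

```bash
python3 -m inch '[[0,0,0,0.08,0,0.1,1],[0,0,0,0,0,0.1,1],[0,0,0,0,0,0,1],[0,0,0,0,0,0,1]]'
python3 -m inch '[[0,0,0,0,0,0.06,1],[0,0,0,0,0,0.06,1],[0,0,0,0,0,0.0,1],[0,0,0,0,0,0,1]]'
```

```text
clock: 3.82
eef_pos: [480.4, -216.6, 118.8]
tcp_rot: [-3.141, -0.0, 1.724]
contact_force: [0.7, -0.1, -0.2]
opening: 0.0
grasp_force: 0.0
clock: 4.15
eef_pos: [480.5, -216.7, 115.9]
tcp_rot: [-3.141, -0.0, 1.724]
contact_force: [1.1, -0.4, 0.4]
opening: 0.004
grasp_force: 0.0
```

```bash
python3 -m inch '[[0,0,0,0,0,0.06,1],[0,0,0,0,0,0.06,1],[0,0,0,0,0,0.0,1],[0,0,0,0,0,0,1]]'
python3 -m inch '[[0,0,0,0,0,0.06,1],[0,0,0,0,0,0.06,1],[0,0,0,0,0,0.0,1],[0,0,0,0,0,0,1]]'
```

```text
clock: 4.48
eef_pos: [480.5, -216.7, 112.9]
tcp_rot: [-3.141, -0.0, 1.724]
contact_force: [0.7, 0.2, 0.8]
opening: -0.004
grasp_force: 0.0
clock: 4.82
eef_pos: [480.5, -216.7, 109.8]
tcp_rot: [-3.141, -0.0, 1.724]
contact_force: [0.0, 0.2, -0.2]
opening: -0.004
grasp_force: 0.0
```

```bash
python3 - <<'E'
from h import *
f=grab_frame("wrist");P=cloud(f);s=grab_frame("scene")
a=cv2.resize(f["pixels"],(480,300));b=cv2.resize(s["pixels"][160:260,350:480],(390,300),interpolation=cv2.INTER_CUBIC)
save("w2.png",np.hstack([a,b[:,:320]]))
E
```

```text
(no output)
```

View pics/w2.png

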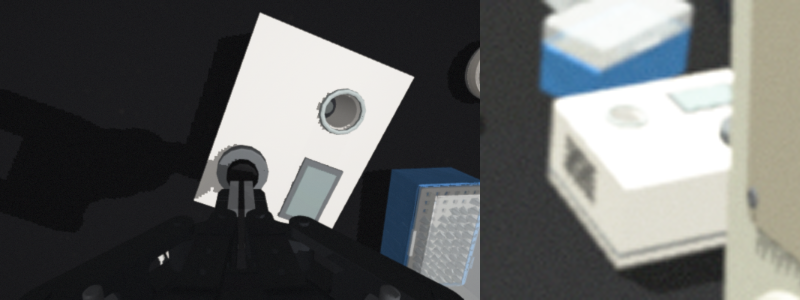

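The fingertips at about (241,182) in the reduced picture are over the lower part of the button (241,162). There is no force yet, so I'll check heights by depth.

```bash
python3 - <<'E'
from h import *
f=grab_frame("wrist");P=cloud(f)
for v in range(190,262,4): print(v,[P[v,u].round(0).astype(int).tolist() if P[v,u,0]==P[v,u,0] else None for u in(312,322,332)],f["pixels"][v,322])
print(r.sense()["eef_pos"],r.sense()["contact_force"])
c=cv2.resize(f["pixels"][180:270,250:400],None,fx=5,fy=5,interpolation=cv2.INTER_CUBIC);save("w3.png",np.clip(c.astype(int)*2,0,255).astype(np.uint8))
E
```

```text
190 [[472, -196, 75], [478, -195, 74], [483, -194, 75]] [239 236 233]
194 [[472, -199, 74], [478, -196, 80], [484, -197, 74]] [58 60 61]
198 [[472, -198, 83], [478, -197, 86], [483, -196, 85]] [105 108 110]
202 [[473, -200, 86], [478, -199, 86], [484, -198, 86]] [117 122 125]
206 [[473, -202, 87], None, [484, -200, 86]] [117 121 123]
210 [[473, -204, 86], [479, -203, 88], [484, -203, 86]] [116 120 122]
214 [[474, -206, 87], [479, -204, 91], [485, -204, 88]] [16 15 16]
218 [[474, -207, 92], [479, -205, 94], [485, -205, 93]] [27 25 29]
222 [[474, -208, 96], [479, -207, 96], [485, -206, 96]] [34 34 35]
226 [[474, -210, 96], [480, -209, 96], [485, -208, 97]] [29 28 30]
230 [[475, -212, 97], [480, -211, 96], [485, -211, 96]] [17 18 18]
234 [[475, -215, 96], [480, -213, 97], [486, -213, 96]] [16 17 18]
238 [[475, -217, 96], [481, -216, 96], [486, -215, 97]] [16 14 18]
242 [[475, -207, 125], [479, -206, 124], [484, -205, 124]] [17 17 20]
246 [[475, -207, 129], [479, -206, 130], [484, -206, 128]] [18 18 20]
250 [[475, -207, 132], [479, -206, 133], [483, -205, 133]] [19 20 21]
254 [[475, -207, 137], [479, -206, 137], [483, -206, 136]] [15 15 16]
258 [[475, -207, 140], [479, -207, 139], [483, -205, 141]] [17 16 18]
[ 480.56607304 -216.75720179  110.00622348] [0.35498504 0.95128008 0.07270205]
```

View pics/w3.png

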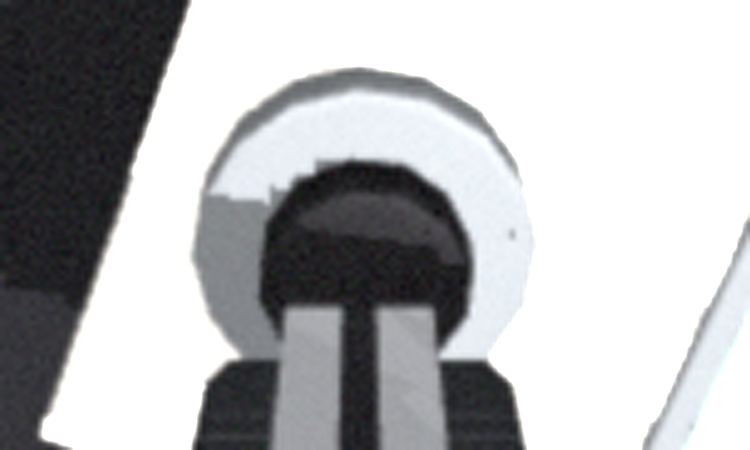

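The picture shows the fingertips at z≈124 while the button top is at 96, so they are still 28 mm above the button. I trust this measurement and will go down carefully.

```bash
python3 -m inch '[[0,0,0,0,0,0.2,1],[0,0,0,0,0,0.2,1],[0,0,0,0,0,0.2,1],[0,0,0,0,0,0,1],[0,0,0,0,0,0,1]]'
python3 - <<'E'
from h import *
f=grab_frame("wrist");P=cloud(f);T=np.array(f["cam_to_world"])
print(T[:3,3],r.sense()["eef_pos"],r.sense()["contact_force"])
for v in range(222,262,4): print(v,P[v,[312,322,332]].round(0).tolist(),f["z_map"][v,312])
E
```

```text
clock: 5.38
eef_pos: [480.2, -216.6, 94.4]
tcp_rot: [-3.141, -0.001, 1.724]
contact_force: [-0.4, -0.2, 0.1]
opening: -0.0
grasp_force: 0.0
[ 469.70633358 -146.90295649  246.30047659] [ 480.40708414 -216.6950695    94.69697902] [-0.18724943  0.00926109  0.55909788]
222 [[474.0, -206.0, 86.0], [479.0, -204.0, 89.0], [484.0, -204.0, 87.0]] 170.59099
226 [[474.0, -207.0, 89.0], [479.0, -204.0, 93.0], [484.0, -204.0, 92.0]] 167.89023
230 [[474.0, -207.0, 94.0], [479.0, -206.0, 95.0], [484.0, -205.0, 96.0]] 162.74928
234 [[474.0, -208.0, 95.0], [479.0, -207.0, 96.0], [484.0, -206.0, 96.0]] 162.00064
238 [[475.0, -210.0, 97.0], [479.0, -210.0, 95.0], [484.0, -209.0, 96.0]] 161.28094
242 [[474.0, -207.0, 109.0], [479.0, -206.0, 108.0], [483.0, -205.0, 109.0]] 148.87344
246 [[475.0, -207.0, 113.0], [479.0, -206.0, 113.0], [483.0, -205.0, 113.0]] 144.29204
250 [[475.0, -207.0, 117.0], [479.0, -206.0, 117.0], [483.0, -205.0, 118.0]] 140.50621
254 [[475.0, -206.0, 122.0], [479.0, -206.0, 121.0], [483.0, -206.0, 120.0]] 136.00006
258 [[475.0, -206.0, 125.0], [479.0, -206.0, 125.0], [483.0, -205.0, 125.0]] 132.87448
```

```bash
python3 -m inch '[[0,0,0,0,0,0.2,1],[0,0,0,0,0,0.1,1],[0,0,0,0,0,0.06,1],[0,0,0,0,0,0,1],[0,0,0,0,0,0,1]]'
python3 -m inch '[[0,0,0,0,0,0.06,1],[0,0,0,0,0,0.06,1],[0,0,0,0,0,0,1],[0,0,0,0,0,0,1]]'
python3 -m inch '[[0,0,0,0,0,0.06,1],[0,0,0,0,0,0.06,1],[0,0,0,0,0,0,1],[0,0,0,0,0,0,1]]'
```

```text
clock: 5.85
eef_pos: [480.6, -216.8, 86.0]
tcp_rot: [3.142, 0.0, 1.724]
contact_force: [-0.1, -0.7, 2.1]
opening: -0.0
grasp_force: 1.0
clock: 6.18
eef_pos: [480.7, -216.8, 83.1]
tcp_rot: [3.141, 0.0, 1.724]
contact_force: [-1.5, -0.3, 3.7]
opening: -0.004
grasp_force: 1.9
clock: 6.52
eef_pos: [480.8, -216.8, 81.0]
tcp_rot: [3.141, 0.0, 1.724]
contact_force: [-4.8, 2.2, 17.4]
opening: -0.002
grasp_force: 9.0
```

Contact, spring force, then a firm stop at 17 N: the button is fully down. I'll release it, rise, and go to the stand.

```bash
python3 -m inch '[[0,0,0,0,0,0,1],[0,0,0,0,0,-0.1,1],[0,0,0,0,0,-0.3,1],[0,0,0,0,0,-0.5,1],[0,0,0,0,0,-1,1],[0,0,0,0,0,-1,1],[0,0,0,0,0,-1,1],[0,0,0,0,0,-1,1]]'
python3 -m inch '[[0,0,0,0,0,-1,0.2],[0,0,0,0,0,-1,0],[0,0,0,0,0,0,0]]'
python3 - <<'E'
from h import *
import pickle
f=grab_frame("wrist");P=cloud(f)
u,v=np.meshgrid(np.arange(640),np.arange(400))
q=P[(P[...,2]>92)&(P[...,2]<99)&(abs(P[...,0]-481)<20)&(abs(P[...,1]+216)<20)];print("button top",np.median(q,0),len(q))
q=P[(P[...,2]>78)&(P[...,2]<82)&(abs(P[...,0]-547)<22)&(abs(P[...,1]+160)<22)];print("collar",cv2.minEnclosingCircle(q[:,:2].astype(np.float32)),np.median(q,0))
E
python3 -c "
import numpy as np
from rig import r
s=r.sense();y=s['tcp_rot'][2];p=s['eef_pos'];d=np.array([563.5,228,0])-p;print(p,y,(np.array([[np.cos(y),np.sin(y)],[np.sin(y),-np.cos(y)]])@d[:2]).round(1))"
```

```text
clock: 7.18
eef_pos: [480.2, -216.6, 203.6]
tcp_rot: [-3.141, -0.0, 1.724]
contact_force: [0.2, 0.4, -0.1]
opening: 0.005
grasp_force: 0.0
clock: 7.43
eef_pos: [482.7, -217.7, 257.4]
tcp_rot: [3.136, 0.004, 1.724]
contact_force: [1.1, -0.0, 0.0]
opening: 0.42
grasp_force: 0.0
button top [ 481.07045841 -214.97631321   96.28467395] 454
collar ((547.3757934570312, -160.2464141845703), 16.886634826660156) [ 546.87853734 -159.06596691   78.61696284]
[ 481.87208098 -217.34349186  255.07357529] 1.7240613024658984 [427.7 148.7]
```

```bash
python3 -m inch '[[0,0,0,0.95,0.33,0,0],[0,0,0,0.95,0.33,0,0],[0,0,0,0.95,0.33,0,0],[0,0,0,0.95,0.33,0,0],[0,0,0,0.95,0.33,0,0],[0,0,0,0.95,0.33,0,0],[0,0,0,0.95,0.33,0,0],[0,0,0,0.95,0.33,0,0]]'
python3 -m inch '[[0,0,0,0.95,0.33,0,0],[0,0,0,0.95,0.33,0,0],[0,0,0,0.95,0.33,0,0],[0,0,0,0.95,0.33,0,0],[0,0,0,0.95,0.33,0,0],[0,0,0,0.95,0.33,0,0],[0,0,0,0.9,0.33,0,0],[0,0,0,0,0,0,0]]'
cat > tube.py <<'E'
from h import *
f=grab_frame("wrist");P=cloud(f);save("w4.png",f["pixels"])
h=cv2.inRange(cv2.cvtColor(f["pixels"],cv2.COLOR_RGB2HSV),(115,80,40),(150,255,255))>0
k=h&(P[...,2]>106);q=P[k]
if len(q): 
    print("cap top",cv2.minEnclosingCircle(q[:,:2].astype(np.float32)),np.median(q,0),len(q))
q=P[(P[...,2]>26)&(P[...,2]<34)&(abs(P[...,0]-563)<60)&(abs(P[...,1]-228)<110)];print("stand",cv2.minAreaRect(q[:,:2].astype(np.float32)))
v,u=np.nonzero(h&(P[...,2]>50));print("purple px",u.min(),u.max(),v.min(),v.max())
s=r.sense();print(s["eef_pos"],s["tcp_rot"],s["opening"])
E
python3 tube.py
```

```text
clock: 8.15
eef_pos: [516.0, -17.7, 251.2]
tcp_rot: [-3.14, -0.0, 1.724]
contact_force: [-0.0, 0.9, 0.2]
opening: 0.997
grasp_force: 0.0
clock: 8.82
eef_pos: [548.6, 156.3, 251.1]
tcp_rot: [-3.14, -0.001, 1.726]
contact_force: [-0.7, -0.4, 0.3]
opening: 0.997
grasp_force: 0.0
cap top ((562.0485229492188, 229.11807250976562), 11.844010353088379) [561.90038007 229.24721079 108.88175346] 616
stand ((563.1279296875, 229.4298095703125), (62.08293914794922, 171.92007446289062), 8.53554630279541)
purple px 336 364 90 118
[548.07955017 154.4987618  250.94911196] [-3.13946483e+00  1.31227211e-05  1.72664226e+00] 0.9926073907335271
```

```bash
python3 -m inch '[[0,0,0,0.95,0.34,0.8,0],[0,0,0,0.95,0.33,0.8,0],[0,0,0,0.94,0.33,0.8,0],[0,0,0,0,0,0.8,0],[0,0,0,0,0,0.8,0],[0,0,0,0,0,0,0],[0,0,0,0,0,0,0]]'
python3 tube.py
```

```text
clock: 9.45
eef_pos: [561.3, 225.7, 151.1]
tcp_rot: [-3.138, 0.001, 1.724]
contact_force: [0.7, 0.4, -0.4]
opening: 0.997
grasp_force: 0.0
cap top ((562.1958618164062, 229.59242248535156), 11.843828201293945) [562.17147868 230.31183874 108.95843044] 1057
stand ((563.2941284179688, 228.92800903320312), (62.17292022705078, 172.65133666992188), 8.482489585876465)
purple px 305 342 189 232
[562.33709528 226.0774899  152.52686194] [-3.14054726e+00  3.96943521e-04  1.72347178e+00] 1.0000477074036087
```

View pics/w4.png

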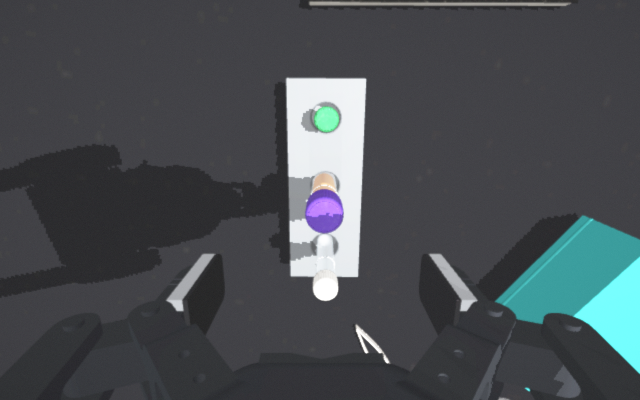

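The picture shows the purple cap (324,212) centred between the open pads, with the white cap (325,287) and green cap (326,119) clear of the finger paths. I'll shift 3 mm and go down.

```bash
python3 -m inch '[[0,0,0,0.13,0,0.7,0],[0,0,0,0,0,0.7,0],[0,0,0,0,0,0.7,0],[0,0,0,0,0,0.5,0],[0,0,0,0,0,0.3,0],[0,0,0,0,0,0.2,0],[0,0,0,0,0,0,0],[0,0,0,0,0,0,0]]'
python3 - <<'E'
from h import *
f=grab_frame("wrist");P=cloud(f);s=r.sense();print(s["eef_pos"])
# pad points: near tool in x 35..55 off axis
q=P[(abs(P[...,1]-229)<14)&(abs(P[...,0]-562)>30)&(abs(P[...,0]-562)<60)&(P[...,2]>45)]
print(len(q),np.nanpercentile(q[:,2],[1,5,20,50]))
E
```

```text
clock: 10.17
eef_pos: [562.5, 230.2, 75.6]
tcp_rot: [3.141, -0.0, 1.724]
contact_force: [-0.6, -0.4, -0.4]
opening: 1.001
grasp_force: 0.0
[562.63020577 230.30544344  75.82526768]
13172 [100.51945315 106.98347034 123.65746931 149.98906933]
```

```bash
python3 -m inch '[[0,0,0,0,0,0.16,0],[0,0,0,0,0,0.14,0],[0,0,0,0,0,0,0.3],[0,0,0,0,0,0,0.6],[0,0,0,0,0,0,1],[0,0,0,0,0,0,1],[0,0,0,0,0,0,1],[0,0,0,0,0,0,1]]' 40
python3 -m inch '[[0,0,0,0,0,0,1],[0,0,0,0,0,0,1],[0,0,0,0,0,0,1]]'
```

```text
clock: 10.88
eef_pos: [562.2, 230.3, 67.7]
tcp_rot: [3.141, -0.0, 1.724]
contact_force: [-0.2, -0.1, 1.5]
opening: 0.277
grasp_force: 39.1
clock: 11.13
eef_pos: [562.3, 230.3, 67.7]
tcp_rot: [3.141, -0.0, 1.724]
contact_force: [0.5, -0.3, 2.1]
opening: 0.269
grasp_force: 39.2
```

```bash
python3 -m inch '[[0,0,0,0,0,-0.4,1],[0,0,0,0,0,-0.7,1],[0,0,0,0,0,-0.8,1],[0,0,0,0,0,-0.8,1],[0,0,0,0,0,-0.8,1],[0,0,0,0,0,-0.8,1],[0,0,0,0,0,-0.8,1],[0,0,0,0,0,-0.8,1]]'
python3 -m inch '[[0,0,0,0,0,0,1],[0,0,0,0,0,0,1]]'
python3 - <<'E'
from h import *
s=r.sense();y=s['tcp_rot'][2];p=s['eef_pos'];d=np.array([547.3,-160.3])-p[:2];print(p,(np.array([[np.cos(y),np.sin(y)],[np.sin(y),-np.cos(y)]])@d/25).round(3))
w=grab_frame("wrist");f=grab_frame("scene");save("s5.png",np.hstack([cv2.resize(f["pixels"][50:300,100:400],(480,400)),cv2.resize(w["pixels"][100:400,200:440],(320,400))]))
E
```

```text
clock: 11.8
eef_pos: [561.7, 230.0, 216.5]
tcp_rot: [-3.141, 0.0, 1.724]
contact_force: [0.3, 0.7, 0.2]
opening: 0.274
grasp_force: 39.5
clock: 11.97
eef_pos: [562.5, 230.3, 216.4]
tcp_rot: [3.139, -0.001, 1.724]
contact_force: [-0.6, -0.1, -1.3]
opening: 0.275
grasp_force: 39.5
[562.5082278  230.32986218 216.43541104] [-15.349  -2.987]
```

View pics/s5.png

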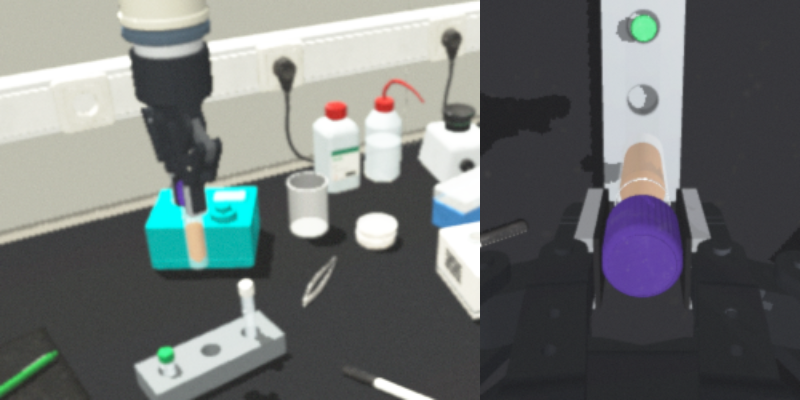

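The tube is held upright and its pocket is empty. The green and white tubes still stand. I'll carry it to just above the well.

```bash
python3 -m inch '[[0,0,0,-0.5,-0.1,0,1],[0,0,0,-0.9,-0.18,0,1],[0,0,0,-0.95,-0.18,0,1],[0,0,0,-0.95,-0.18,0,1],[0,0,0,-0.95,-0.18,0,1],[0,0,0,-0.95,-0.18,0,1],[0,0,0,-0.95,-0.18,0,1],[0,0,0,-0.95,-0.18,0,1]]'
python3 -m inch '[[0,0,0,-0.95,-0.18,0,1],[0,0,0,-0.95,-0.18,0,1],[0,0,0,-0.95,-0.18,0,1],[0,0,0,-0.95,-0.18,0,1],[0,0,0,-0.95,-0.18,0,1],[0,0,0,-0.95,-0.18,0,1],[0,0,0,-0.95,-0.18,0,1],[0,0,0,-0.9,-0.18,0,1]]'
python3 -m inch '[[0,0,0,-0.6,-0.1,0,1],[0,0,0,-0.3,-0.05,0,1],[0,0,0,0,0,0.8,1],[0,0,0,0,0,0.6,1],[0,0,0,0,0,0.4,1],[0,0,0,0,0,0,1],[0,0,0,0,0,0,1],[0,0,0,0,0,0,1]]'
cat > well.py <<'E'
from h import *
import sys
f=grab_frame("wrist");P=cloud(f);t=grab_frame("top");Pt=cloud(t)
for n,ff,PP in(("wrist",f,P),("top",t,Pt)):
    h=cv2.inRange(cv2.cvtColor(ff["pixels"],cv2.COLOR_RGB2HSV),(115,80,30),(150,255,255))>0
    q=PP[h&(abs(PP[...,1]+160)<60)&(abs(PP[...,0]-547)<60)]
    if len(q)>20:
        zt=np.nanpercentile(q[:,2],95);print(n,"cap top z",zt);q=q[q[:,2]>zt-3];print(cv2.minEnclosingCircle(q[:,:2].astype(np.float32)),len(q))
q=P[(P[...,2]>78)&(P[...,2]<82)&(abs(P[...,0]-547)<19)&(abs(P[...,1]+160)<19)];print("collar",cv2.minEnclosingCircle(q[:,:2].astype(np.float32)),len(q))
g=P[(P[...,2]>72)&(P[...,2]<77)&(abs(P[...,0]-519)<95)&(abs(P[...,1]+190)<95)];print("reader",cv2.minAreaRect(g[:,:2].astype(np.float32)))
s=r.sense();print(s["eef_pos"],s["tcp_rot"],s["contact_force"]);save(sys.argv[1],f["pixels"])
E
python3 well.py w6.png
```

```text
clock: 12.73
eef_pos: [554.4, 47.6, 213.8]
tcp_rot: [-3.139, 0.0, 1.724]
contact_force: [1.0, -0.5, 0.1]
opening: 0.271
grasp_force: 39.5
clock: 13.4
eef_pos: [547.4, -144.2, 213.8]
tcp_rot: [-3.139, -0.001, 1.724]
contact_force: [0.2, 0.1, -0.2]
opening: 0.274
grasp_force: 39.5
clock: 14.07
eef_pos: [548.8, -165.2, 170.5]
tcp_rot: [3.141, 0.0, 1.725]
contact_force: [-0.2, 0.6, -0.2]
opening: 0.278
grasp_force: 39.5
wrist cap top z 212.6397841354082
((548.7449951171875, -165.7625274658203), 12.46937084197998) 2618
collar ((547.8201904296875, -159.5325927734375), 16.682931900024414) 303
reader ((519.4160766601562, -189.28823852539062), (150.8321533203125, 120.29773712158203), 78.4511947631836)
[ 549.09779253 -165.27652297  170.87427375] [3.14034748e+00 5.99514092e-04 1.72444358e+00] [-0.14537149 -0.93669755  0.50527478]
```

View pics/w6.png

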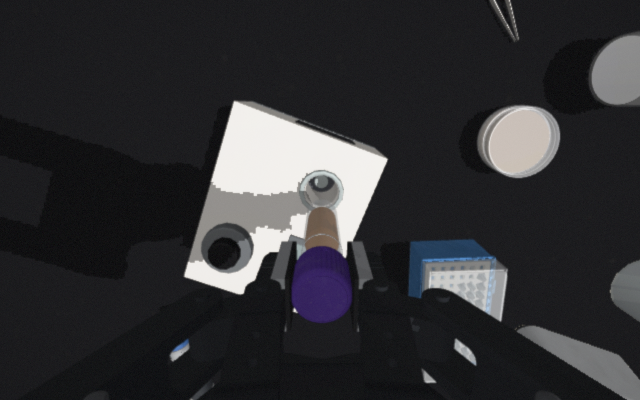

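The wrist view shows the cap at (322,285), the tube foot next to the collar (321,190), and the pin visible in the well. The tube needs about +5.8 mm along tool x.

```bash
python3 -m inch '[[0,0,0,0.23,0,0,1],[0,0,0,0,0,0.4,1],[0,0,0,0,0,0.4,1],[0,0,0,0,0,0.2,1],[0,0,0,0,0,0,1],[0,0,0,0,0,0,1],[0,0,0,0,0,0,1]]'
python3 well.py w7.png
```

```text
clock: 14.75
eef_pos: [547.7, -159.7, 144.9]
tcp_rot: [-3.141, -0.0, 1.724]
contact_force: [0.4, -0.2, 0.5]
opening: 0.27
grasp_force: 39.5
wrist cap top z 187.0274345533224
((547.7211303710938, -160.33338928222656), 12.35869026184082) 2588
collar ((547.6600341796875, -159.66615295410156), 16.741395950317383) 293
reader ((519.4618530273438, -189.32676696777344), (151.02772521972656, 120.48677825927734), 78.4678955078125)
[ 547.88611659 -159.75078318  145.25607591] [3.14114944e+00 2.09208392e-04 1.72399251e+00] [ 0.06521462 -0.20083393 -0.41938526]
```

View pics/w7.png

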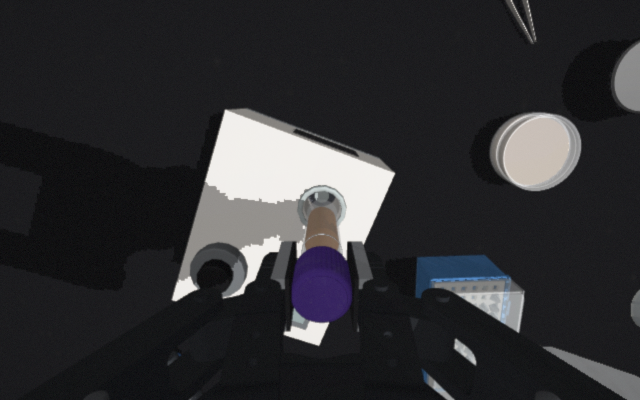

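The cap (322,285) is centred over the collar (322,208) to within 1 mm. I'll lower it in small steps, watching the force.

```bash
python3 -m inch '[[0,0,0,0,0,0.16,1],[0,0,0,0,0,0.16,1],[0,0,0,0,0,0.16,1],[0,0,0,0,0,0,1],[0,0,0,0,0,0,1]]'
python3 -m inch '[[0,0,0,0,0,0.16,1],[0,0,0,0,0,0.16,1],[0,0,0,0,0,0.16,1],[0,0,0,0,0,0.16,1],[0,0,0,0,0,0,1]]'
python3 -m inch '[[0,0,0,0,0,0.16,1],[0,0,0,0,0,0.16,1],[0,0,0,0,0,0.16,1],[0,0,0,0,0,0.0,1],[0,0,0,0,0,0,1]]'
```

```text
clock: 15.27
eef_pos: [547.3, -159.5, 132.6]
tcp_rot: [-3.141, -0.0, 1.724]
contact_force: [-0.0, -0.7, -0.4]
opening: 0.273
grasp_force: 39.5
clock: 15.68
eef_pos: [547.0, -159.4, 115.9]
tcp_rot: [-3.14, -0.001, 1.724]
contact_force: [-0.2, 0.5, -0.3]
opening: 0.272
grasp_force: 39.5
clock: 16.1
eef_pos: [547.4, -159.6, 104.6]
tcp_rot: [-3.141, -0.0, 1.724]
contact_force: [0.3, -1.2, -1.5]
opening: 0.273
grasp_force: 39.5
```

```bash
python3 -m inch '[[0,0,0,0,0,0.08,1],[0,0,0,0,0,0.08,1],[0,0,0,0,0,0.08,1],[0,0,0,0,0,0,1],[0,0,0,0,0,0,1]]' 60
python3 -m inch '[[0,0,0,0,0,0.06,1],[0,0,0,0,0,0.06,1],[0,0,0,0,0,0.06,1],[0,0,0,0,0,0,1],[0,0,0,0,0,0,1]]'
```

```text
clock: 16.52
eef_pos: [547.9, -159.7, 99.2]
tcp_rot: [3.141, 0.0, 1.724]
contact_force: [0.7, -0.0, 3.0]
opening: 0.267
grasp_force: 59.3
clock: 16.93
eef_pos: [547.9, -159.7, 94.6]
tcp_rot: [3.141, 0.0, 1.724]
contact_force: [0.8, 0.5, 5.5]
opening: 0.269
grasp_force: 59.4
```

The plunger force is rising as it should (3.0, then 5.5 N). About 4–5 mm remain to the stop.

```bash
python3 -m inch '[[0,0,0,0,0,0.04,1],[0,0,0,0,0,0.04,1],[0,0,0,0,0,0.04,1],[0,0,0,0,0,0,1],[0,0,0,0,0,0,1]]'
python3 -m inch '[[0,0,0,0,0,0.02,1],[0,0,0,0,0,0.02,1],[0,0,0,0,0,0,1],[0,0,0,0,0,0,1]]'
```

```text
clock: 17.35
eef_pos: [547.9, -159.7, 91.5]
tcp_rot: [3.141, 0.0, 1.724]
contact_force: [-0.3, 0.1, 5.7]
opening: 0.269
grasp_force: 59.5
clock: 17.68
eef_pos: [547.9, -159.7, 90.6]
tcp_rot: [3.141, 0.0, 1.724]
contact_force: [0.5, -0.0, 5.2]
opening: 0.271
grasp_force: 59.5
```

```bash
python3 -m inch '[[0,0,0,0,0,0.02,1],[0,0,0,0,0,0.02,1],[0,0,0,0,0,0,1],[0,0,0,0,0,0,1]]'
python3 -m inch '[[0,0,0,0,0,0.02,1],[0,0,0,0,0,0,1],[0,0,0,0,0,0,1]]'
```

```text
clock: 18.02
eef_pos: [547.9, -159.7, 89.7]
tcp_rot: [3.141, 0.0, 1.724]
contact_force: [-0.3, 0.4, 7.8]
opening: 0.268
grasp_force: 59.9
clock: 18.27
eef_pos: [548.1, -159.8, 89.7]
tcp_rot: [3.141, 0.0, 1.724]
contact_force: [-0.4, 0.5, 10.8]
opening: 0.268
grasp_force: 60.4
```

The z reading has stopped at 89.7 while the force grows, so the foot is on the stop. I'll add a little more push and check that it holds steady.

```bash
python3 -m inch '[[0,0,0,0,0,0.015,1],[0,0,0,0,0,0.01,1],[0,0,0,0,0,0,1],[0,0,0,0,0,0,1]]'
python3 -m inch '[[0,0,0,0,0,0,1],[0,0,0,0,0,0,1],[0,0,0,0,0,0,1],[0,0,0,0,0,0,1],[0,0,0,0,0,0,1],[0,0,0,0,0,0,1]]'
python3 - <<'E'
from h import *
t=grab_frame("top");P=cloud(t);g=grab_frame("wrist");Pw=cloud(g)
h=cv2.inRange(cv2.cvtColor(g["pixels"],cv2.COLOR_RGB2HSV),(115,80,30),(150,255,255))>0
q=Pw[h];print("cap top",np.nanpercentile(q[:,2],95))
h=cv2.inRange(cv2.cvtColor(t["pixels"],cv2.COLOR_RGB2HSV),(45,80,40),(85,255,255))>0
h[:215]=0;h[260:]=0;h[:,:195]=0;h[:,270:]=0;print("green",np.nanmedian(P[h],0))
print(r.sense()["contact_force"],r.sense()["eef_pos"])
E
```

```text
clock: 18.6
eef_pos: [548.2, -159.9, 89.7]
tcp_rot: [3.14, 0.001, 1.724]
contact_force: [-1.7, -0.4, 17.2]
opening: 0.268
grasp_force: 60.9
clock: 19.1
eef_pos: [548.2, -159.9, 89.7]
tcp_rot: [3.14, 0.001, 1.724]
contact_force: [-2.3, 0.7, 18.1]
opening: 0.268
grasp_force: 60.9
cap top 131.85209498408523
green [556.46404978 282.72089802  55.22302919]
[-2.95236464  0.3791214  17.20254644] [ 548.20649064 -159.88496776   89.70328279]
```

The cap top is at 131.9, against 30+102 expected. The push is a steady 17–18 N, about 11 N of it on the stop beyond the plunger. The green-capped tube has not moved. Handing in.

```bash
python3 -c "
from rig import r
print(r.sign_off())"
```

```text
the job is handed in; nothing more can be done
None
```

I zeroed the reader with its well empty, then put the wide tube in the well and handed in while holding it on the hard stop with a steady 17–18 N push (about 11 N beyond the plunger); the other two tubes were left in the stand, and `sign_off` returned no verdict.

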